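# Hang the condenser carrier on the microscope stand

## Robot

A 6-joint arm with a two-finger parallel gripper is mounted at the origin on the work surface. World frame = base frame: x ahead of the robot, y to its left, z up, the work surface at z = 0. Lengths are in m, angles in degrees, forces in N, time in s.
With the tool pointing down it reaches from about 0.35 to 0.875 m from the base axis. Payload 4.2 kg.
Tool frame: the origin (TCP) lies midway between the tips of the shut fingers; the grasp point (between the pads) lies 19 mm behind it; z points along the fingers, y is the line along which they close (so a half turn about z gives the same grasp; the last joint's range is limited). The gripper opens to 87 mm and grips with 3 to 60 N. Pads are 19 mm wide; open, the fingers measure 117 mm over their backs; the gripper's body (75 mm by 190 mm) begins 51 mm behind the grasp point.
Start: joints at [-48.266, 22.042, 0.453, 0, -68.411, -14.817], TCP at [0.283, -0.557, 0.201] pointing down, gripper open.
Joint ranges: [-179.83, 179.83], [-69.29, 118.12], [-61.27, 80.66], [-181.25, 117.63], [-171.15, -9.14], [-177.46, 177.46]. Speed limits (degrees/s): [159.86, 159.86, 180, 180, 180, 180].

## Interface

Orientations are given as [roll, pitch, yaw] about the fixed x, y, z axes, in that order (R = Rz(yaw) Ry(pitch) Rx(roll)).
In Python, from workcell import env gives the robot as it stands. The module is installed in compiled form; this text tells all that it offers. Calls block until the motion is done:
- env.goto(position, orientation): joint-space move of the TCP to a pose.
- env.move_straight(position, rotation=None, rate=0.15, force_limit=None): straight line of the TCP; rotation=None keeps the orientation; rate is the mean speed in m/s. With force_limit (N) it stops when the force on the tool has changed by that much, and returns True; else False.
- env.set_joints(angles): joint-space move.
- env.gripper_to(opening, grasp_force=None): opening from 0.0 (shut) to 1.0 (fully open); grasp_force is the grip in N (None keeps the last); returns when the fingers have stopped.
- env.dwell(seconds).
- env.inverse_kinematics(position, orientation): joint angles nearest the present ones, or None.
- env.read_state(): the state.
- env.grab_frame(name): name is "scene" or "top"; returns a dict with "image" (400x640x3 uint8, blue, green, red), "fx", "fy", "cx", "cy" (pixels), "D" ([k1, k2, p1, p2, k3] as OpenCV has them; the pictures are not rectified), "position" and "orientation" of the camera in the world. Camera axes: x right, y up, looking along -z (the intrinsics and any distortion apply to the point x, -y, -z); pixel columns grow to the right and rows downward; lengths in m; the calibration is good to about 2 mm. A picture is of the moment at which its call begins. There is no depth.
A pose or a line that the arm cannot do raises env.Unreachable and nothing moves.
- env.close_job(): hands the job in; it is judged then, once.
Trained networks look in a picture, given as the dict that the camera call returned (one of the last four; its "shot" number tells which), for a name from the list of things; names that differ only in an ending like _2 or _b are one class to them, and where a whole thing is asked for, a point or a joint stands for the part that bears it (a point fixed in the world has none). Each returns a list of dicts, best first, with "score" (0 to 1); they miss things now and then, are a little off and sometimes report something else, mostly with a low value. They report only what shows in the picture. A call takes as long as a camera call. They do not tell look-alikes from the thing itself.
- env.search_frame(picture, thing): "xyz" ([x, y, z] in m, in world coordinates, good to about 4 mm: the middle of the surface that is visible of it).
- env.trace(picture, thing): "mask" (400x640 bool, what is visible of it).
The state is a dict: "clock": time; "joint_positions": joint angles; "qvel": joint speeds; "joint_torque": joint torques, N m; "position": TCP position; "tool_rot": TCP orientation; "force": force on the tool from outside, world axes, zero at the start; "wrist_torque": the same for the moment, N m; "opening": opening from 0.0 (shut) to 1.0 (fully open); "finger_force": force on a finger pad.
Only numpy, scipy, OpenCV 4.12 (cv2) and the standard library are available. Lean on these libraries where they do the work, as an engineer would, in place of code of your own. Each camera call takes 0.05 s, during which the arm holds its last target. There are 200 camera calls.

## Task

Put the condenser carrier back on the stripped microscope stand: feel for the two headed pins of the substage block, which sits wherever its focus was left, pass both keyholes over them, press the plate back against the spring latch and push the carrier fully down, so that the latch springs out above the plate and the carrier hangs upright by itself; then let go. Work gently: never force the carrier against the stand (5 kg of push at the very most), and leave the other things on the bench where they are.

Things in the scene. Friction and masses are not known exactly. Their poses are not given: they have to be found in the camera images.
- carrier: Condenser carrier, dark steel, 0.3 to 0.44 kg, standing on the bench as it will hang (z up). Origin: underside, middle of its arm (near its centre of mass). Its +x points to its upright back plate, -x to its ring. Arm: block 18 mm wide (y), 44 mm tall, x -28 to +40 mm. Ring: 60 mm dia., 16 mm tall, centred at x = -57 mm, with two small knurled screws (reach to x = -91 mm)
- grip (a point): Place to grip the carrier, across y from above: point inside its arm at x = 0, y = 0, z = 32 mm of the carrier, 12 mm below the arm's top, 40 mm from the plate's front face. Axes as the carrier
- seat_a (a point): Point on the carrier's back face, x = +46, y = +32, z = 42 mm of the carrier: lies on a pin's axis when fully hung. Back plate: 96 mm wide, z 0 to 60, x 40 to 46 mm. Keyhole at each of y = +32 and -32 mm: a hole 14 mm across, its centre 14 mm below this point; a slot 9 mm wide goes up from the hole and ends 3.5 mm above this point. Axes as the carrier
- seat_b (a point): The same point for the carrier's other keyhole, y = -32 mm
- stand: Grey microscope stand without limb and stage, fixed. Origin on the bench below the middle of the black substage block's front face (x = 0); its -x is its front, z up. Block: 100 mm wide, 77 mm tall, from 46 mm below to 31 mm above the pins' axes. Column behind it: 110 mm wide, top z = 170 mm. Base: 170 mm wide, 50 mm tall, x -150 to +120 mm, lamp window 10 mm high at x = -103 mm
- block_face (a point): Fixed point of the stand on the plane of the block's face, midway between the pins, z = 142 mm. The block was left anywhere on its stiff focus slide: the pins' axes are 128 to 156 mm above the bench, and this is not measured: look or feel for it. Pins at y = +32 and -32 mm of the stand, pointing level along its -x: neck 7 mm dia., 7.6 mm long, then head 12 mm dia., 5 mm long, front edge chamfered to 11 mm
- latch (a joint): Cone-ended (45 deg) spring latch in the block's face, midway between the pins, its axis 23.5 mm above theirs; value = how far it is pushed in (m). 0 = fully out, standing 5 mm off the face; 5 mm = flush. The plate put on the pins pushes it in (3.6 N at first, 6.6 N flush); it springs out over the plate's top edge once the carrier is fully down. Its push makes the plate drag on the heads, so press the carrier down
- condenser: substage condenser (bystander): black stepped cylinder, 44 mm dia., 46 mm tall, standing; origin centre of its underside
- eyepiece: eyepiece (bystander): black and metal stepped cylinder, 36 mm dia., 56 mm tall, standing; origin centre of its underside
- objective: microscope objective (bystander): metal, 27 mm dia., 40 mm tall, standing nose up; origin centre of its underside
- screwdriver: screwdriver (bystander), 170 mm long, lying flat; origin at its middle on the bench
- slide_box: black slide box (bystander), closed, 85 x 100 x 34 mm; origin centre of its underside
- clamp_plate: flat dark steel plate (bystander, not to be hung), 50 x 90 x 6 mm with two plain round holes, lying flat; origin centre of its underside
- filter_case: filter in a round metal case (bystander), 48 mm dia., 12 mm tall; origin centre of its underside
There are look-alikes about, which are no part of the job. Of the things that look like the carrier, take the one that is farthest to the robot's right at the start.

How it is judged:
By the outcome, as a careful person would: the job done as asked, in the order asked, and still so for the second after the job is handed in, with the robot touching nothing.
It also fails if it takes over 72 s, if anything falls off the work surface, if the arm or the gripper's body presses on something with over 40 N, if the wrist force passes 120 N, or if a joint passes its speed limit or range.

## Working session

There is one attempt and no reset: what is moved stays moved. The work goes in short steps, each a Python script; the robot and the scene stay as the last script left them, time stands still between calls to the robot, and variables do not carry over. Pictures are saved under pics/ and viewed, at most 11 in all, crops included, and the job is handed in when it is done.

```bash
mkdir -p pics; cat > h.py <<'E'
import numpy as np, cv2
from scipy.spatial.transform import Rotation as R
from workcell import env
def cam(f):
    o=np.array(f["orientation"],float)
    Rw=o if o.shape==(3,3) else R.from_euler('xyz',o,degrees=True).as_matrix()
    K=np.array([[f["fx"],0,f["cx"]],[0,f["fy"],f["cy"]],[0,0,1.]])
    return K,np.array(f["D"],float),Rw@np.diag([1,-1,-1.]),np.array(f["position"],float)
def proj(f,P):
    K,D,Rc,t=cam(f); P=(np.atleast_2d(P)-t)@Rc
    return cv2.projectPoints(P.reshape(-1,1,3),np.zeros(3),np.zeros(3),K,D)[0][:,0]
def ray(f,uv):
    K,D,Rc,t=cam(f)
    n=cv2.undistortPoints(np.array(uv,float).reshape(-1,1,2),K,D)[:,0]
    return t,np.c_[n,np.ones(len(n))]@Rc.T
def onz(f,uv,z):
    t,d=ray(f,uv); return t+d*((z-t[2])/d[:,2])[:,None]
E
python3 - <<'E'
from h import *
for n in("scene","top"):
    f=env.grab_frame(n); cv2.imwrite(f"pics/{n}1.png",f["image"]); print(n,f["position"],f["orientation"],f["fx"],f["D"])
    for th in("carrier","seat_a","stand","latch","condenser","slide_box","clamp_plate"):
        print(th,[(np.round(d["xyz"],3).tolist(),round(d["score"],2)) for d in env.search_frame(f,th)])
print(env.read_state())
E
```

```text
scene [0.97163085 0.60634426 0.61747827] [ 58.62704568   1.46365711 148.39569838] 408.52769430060994 [0.0257045 0.        0.        0.        0.       ]
carrier [([0.332, -0.067, 0.024], 0.72), ([0.533, -0.307, 0.017], 0.64)]
seat_a [([0.53, -0.312, 0.012], 0.94), ([0.33, -0.067, 0.024], 0.83), ([0.568, 0.3, 0.051], 0.22)]
stand [([0.53, -0.304, 0.018], 0.65), ([0.566, 0.302, 0.052], 0.63)]
latch []
condenser [([0.538, -0.128, 0.028], 0.53)]
slide_box [([0.73, -0.202, 0.037], 0.58)]
clamp_plate [([0.74, -0.013, 0.007], 0.82)]
top [ 0.4707676  -0.10520443  1.40886426] [  3.00437096  -0.54547046 -89.47261632] 458.6473415356454 [1.51514123e-05 0.00000000e+00 0.00000000e+00 0.00000000e+00
 0.00000000e+00]
carrier [([0.348, -0.068, 0.042], 0.87), ([0.53, -0.319, 0.036], 0.69), ([0.46, -0.507, 0.028], 0.38), ([0.742, -0.018, 0.008], 0.22), ([0.719, -0.22, 0.035], 0.2)]
seat_a [([0.347, -0.066, 0.045], 0.77), ([0.529, -0.315, 0.036], 0.58)]
stand []
latch []
condenser [([0.531, -0.138, 0.038], 0.54)]
slide_box [([0.719, -0.217, 0.036], 0.64), ([0.356, -0.352, 0.011], 0.24)]
clamp_plate [([0.741, -0.016, 0.005], 0.91)]
{'clock': 0.8, 'joint_positions': array([-4.82643619e+01,  2.20385833e+01,  4.51858979e-01, -7.72176191e-04,
       -6.84118432e+01, -1.48177707e+01]), 'qvel': array([ 0.09673236, -0.08232031,  0.0301378 , -0.13892099,  0.03963679,
        0.11779309]), 'joint_torque': array([ 4.83467875e-05, -3.90409970e+01,  1.87608147e+01,  4.22409788e+00,
        1.55680493e-02, -2.12746829e-05]), 'position': array([ 0.28296316, -0.55723727,  0.20057547]), 'tool_rot': array([-1.79998799e+02,  1.06049939e-03, -1.53082417e+02]), 'force': array([-0.33778372, -0.09244837, -0.02199196]), 'wrist_torque': array([ 0.03445235, -0.00049735,  0.04043891]), 'finger_force': 0.0, 'opening': 0.995664655161643}
```

View pics/scene1.png

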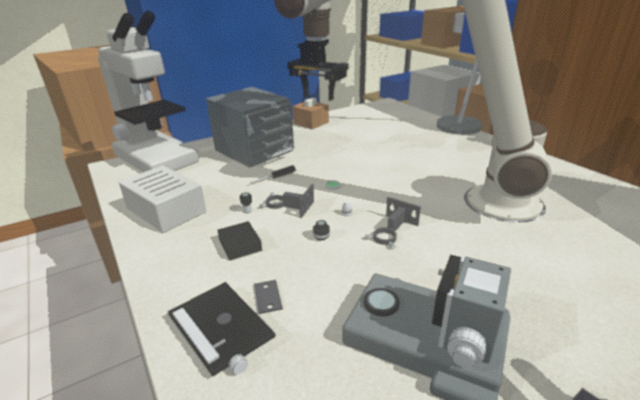

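View pics/top1.png

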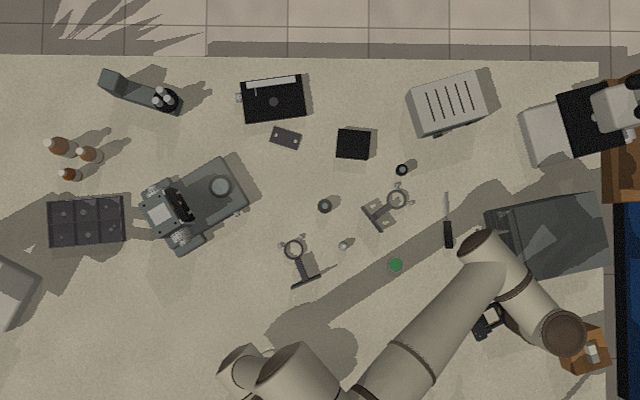

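The scene picture shows two carriers, at (292,200) and (400,215), with the stand at bottom right. In the top picture the carriers are at (385,207) and (298,265). The right-hand one (y≈-0.315) is the target. The stand is at (195,205), with its lamp window to the upper right at (220,187).

```bash
python3 - <<'E'
from h import *
t=cv2.imread("pics/top1.png"); s=cv2.imread("pics/scene1.png")
z=lambda i,x,y,w,h,k:cv2.resize(i[y:y+h,x:x+w],None,fx=k,fy=k,interpolation=cv2.INTER_CUBIC)
a=z(t,350,170,80,60,5);b=z(t,130,145,133,120,3);c=z(s,255,175,80,50,5);d=z(s,410,245,120,90,400/120)
im=np.zeros((600,800,3),np.uint8)
im[:300,:400]=a; im[:300,400:]=cv2.resize(b[:300],(400,300)); im[300:550,:400]=c; im[300:600,400:]=d
im[:300,400:]=0; bb=z(t,130,150,130,113,400/130*0.86); im[:bb.shape[0],400:400+bb.shape[1]]=bb[:300,:400]
cv2.imwrite("pics/crop1.png",im); print(bb.shape)
E
```

```text
(299, 344, 3)
```

View pics/crop1.png

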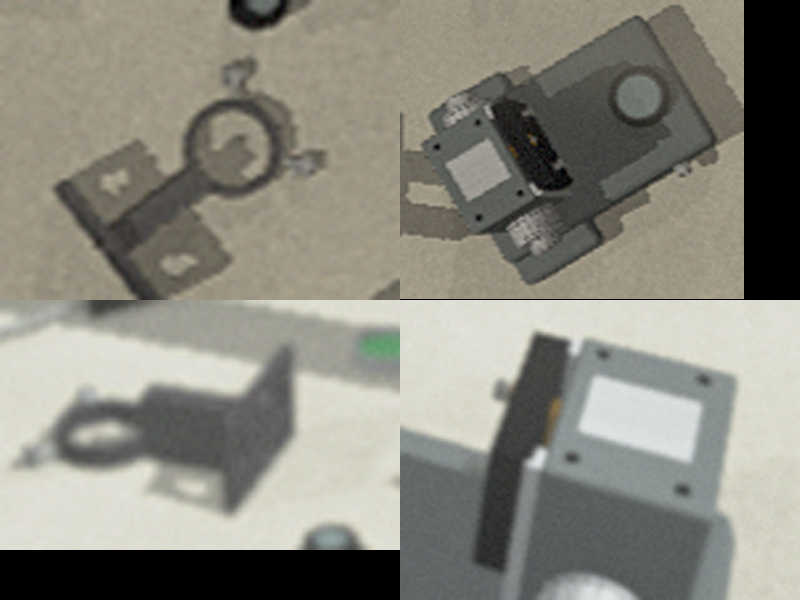

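The top-left crop shows the target carrier with its plate at lower left (end at crop (57,187)) and its ring at (235,147). The stand crops show the column, black block and pin at crop (497,390). The stand's front points at about -60° in the world.

```bash
cat > fit.py <<'E'
from h import *
from scipy.optimize import minimize, least_squares
def box(x0,x1,y0,y1,z0,z1): return np.array([[x,y,z] for x in(x0,x1) for y in(y0,y1) for z in(z0,z1)],float)/1000
def ring(r,z0,z1):
    a=np.linspace(0,2*np.pi,40); return np.array([[-57+r*np.cos(t),r*np.sin(t),z] for t in a for z in(z0,z1)])/1000
def T(p,P): c,s=np.cos(p[2]),np.sin(p[2]); return P@np.array([[c,s,0],[-s,c,0],[0,0,1]])+[p[0],p[1],0]
def render(f,p,zr):
    m=np.zeros((400,640),np.uint8)
    S=4
    for P in(box(-28,40,-9,9,0,44),box(40,46,-48,48,0,60),ring(30,zr,zr+16)):
        cv2.fillConvexPoly(m,np.round(cv2.convexHull(proj(f,T(p,P)).astype(np.float32))*16).astype(np.int32),1,cv2.LINE_8,4)
    return m
fs={n:env.grab_frame(n) for n in("scene","top")}
E
python3 - <<'E'
from fit import *
ms={}
for n,f in fs.items():
    for d in env.trace(f,"carrier"):
        v,u=np.nonzero(d["mask"]); c=onz(f,[[u.mean(),v.mean()]],.025)[0]
        print(n,d["score"],len(u),c.round(3))
        if len(u)<3000 and np.hypot(*(c[:2]-[.53,-.315]))<.05: ms.setdefault(n,d["mask"])
yaw0=None
def cost(p,zr):
    s=0
    for n,m in ms.items():
        r=render(fs[n],p,zr)>0
        m2=cv2.morphologyEx(m.astype(np.uint8),cv2.MORPH_CLOSE,np.ones((9,9)))>0
        # compare blurred
        s+=np.mean((cv2.GaussianBlur(r.astype(np.float32),(0,0),1)-cv2.GaussianBlur(m2.astype(np.float32),(0,0),1))**2)/m2.mean()
    return s
# guess from top image points
a=onz(fs["top"],[[397,199.4],[371,219]],.03); d=a[1]-a[0]; y0=np.arctan2(d[1],d[0])
for zr in(0,14,28):
    b=min((minimize(lambda q:cost([q[0]/100,q[1]/100,q[2]/10],zr),[53+i,-31.5+j,y0*10],method="Nelder-Mead",options=dict(initial_simplex=np.array([[53+i,-31.5+j,y0*10],[54+i,-31.5+j,y0*10],[53+i,-30.5+j,y0*10],[53+i,-31.5+j,y0*10+1]]))) for i in(-.7,.7) for j in(-.7,.7)),key=lambda r:r.fun)
    print(zr,b.x[0]/100,b.x[1]/100,np.degrees(b.x[2]/10),b.fun)
# stand
k=.86*400/130
tp=lambda u,v:[130+(u-400)/k,150+v/k]
sp=lambda u,v:[410+(u-400)*.3,245+(v-300)*.3]
Q=[("top",tp(640,18),(-150,-85,50)),("top",tp(713,145),(-150,85,50)),("top",tp(638,97),(-103,0,60)),
 ("scene",[381,300],(-103,0,60)),("scene",sp(535,332),(0,50,"t")),("scene",sp(475,570),(0,-50,"b"))]
# choose y sign by fit
for sg in(1,-1):
    def res(p):
        r=[]
        for n,uv,P in Q:
            z=P[2]; z=p[3]*1000+31 if z=="t" else p[3]*1000-46 if z=="b" else z
            P=np.array([P[0],P[1]*(sg if n=="top" else 1),z])/1000
            r+=list(proj(fs[n],T(p,P[None]))[0]-uv)
        return np.array(r)
    s=least_squares(res,[.57,.30,np.radians(120),.142],x_scale=[.01,.01,.1,.01],loss="soft_l1")
    print(sg,s.x[:2],np.degrees(s.x[2]),s.x[3],s.cost,res(s.x).round(1))
E
```

```text
scene 0.76 852 [ 0.53  -0.309  0.025]
top 0.9 459 [ 0.357 -0.064  0.025]
top 0.74 481 [ 0.528 -0.319  0.025]
0 0.5235601683972614 -0.31316147193507504 127.45674995211603 0.35994249842685444
14 0.5238674926351155 -0.3116607362607173 130.6386927906913 0.4672863577281572
28 0.5235467173883299 -0.3110021443446252 130.3893514583171 0.6429300512340372
1 [0.53062419 0.25778496] 121.04758023578108 0.13279831249525936 4.430972059350984 [-0.9 -1.9  0.2 -0.8 -0.3  0.5  1.5 -1.4  0.3  0.6 -1.2 -0.8]
-1 [0.53157345 0.25860907] 122.09236290442679 0.1339752941839404 151.04898695407755 [ 27.5  45.9 -29.7 -50.7  -0.9  -0.4   1.   -0.3  -0.1   0.4  -0.6  -0.6]
```

```bash
cat > feel.py <<'E'
from fit import T
from h import *
class S: p=[.5306,.2578,np.radians(121.05)]
def W(x,y,z): return T(S.p,np.array([[x,y,z]])/1000)[0]
def L(P):
    c,s=np.cos(S.p[2]),np.sin(S.p[2]); d=np.array(P)-[S.p[0],S.p[1],0]
    return np.array([c*d[0]+s*d[1],-s*d[0]+c*d[1],d[2]])*1000
def touch(a,b,lim=4,rate=.02):
    env.move_straight(W(*a)); env.dwell(.1)
    hit=env.move_straight(W(*b),rate=rate,force_limit=lim)
    s=env.read_state(); q=L(s["position"]); print(hit,q.round(2),np.round(s["force"],1),round(s["clock"],1))
    env.move_straight(W(*a)); return hit,q
E
python3 - <<'E'
from feel import *
psi=[121.05,-58.95]
q=[env.inverse_kinematics(W(-50,30,200),[180,0,y]) for y in psi]; print([np.round(a,0) for a in q])
ok=[(abs(a[5]),y) for a,y in zip(q,psi) if a is not None]; yaw=min(ok)[1]; print(yaw)
env.gripper_to(0)
env.goto(W(-50,30,220),[180,0,yaw])
r=[touch((-26,y,151),(-1,y,151)) for y in(28,-28)]
E
```

```text
[array([ 37.,  16.,  -8.,   0., -66., 174.]), array([ 37.,  16.,  -8.,   0., -66.,  -6.])]
-58.95
False [ -1.09  28.01 150.99] [-0.7 -0.8 -0.6] 7.6
False [ -1.08 -28.   150.99] [-0.4  0.1  0.6] 9.9
```

```bash
python3 - <<'E'
from feel import *
r=[touch((-3,y,151),(12,y,151)) for y in(-28,28)]
E
```

```text
False [ 12.01 -28.   151.01] [ 0.6 -0.1 -1. ] 11.6
False [ 12.01  28.   151.04] [0.3 0.8 0.5] 13.4
```

```bash
python3 - <<'E'
from fit import *
from feel import *
im=np.zeros((600,800,3),np.uint8)
B=box(0,8,-50,50,133-46,133+31); Ba=box(-150,120,-85,85,0,50)
for i,(n,(x,y,w,h,k)) in enumerate({"scene":(330,230,200,150,4),"top":(120,130,160,150,4)}.items()):
    f=fs[n]; g=f["image"].copy()
    g=cv2.resize(g,None,fx=k,fy=k,interpolation=cv2.INTER_CUBIC)
    for P,c in((B,(0,0,255)),(Ba,(0,255,0))):
        for uv in proj(f,T(S.p,P)): cv2.circle(g,tuple(np.round(uv*k+k/2-.5).astype(int)),4,c,1)
    tip=proj(f,env.read_state()["position"][None])[0]; cv2.circle(g,tuple(np.round(tip*k).astype(int)),5,(255,0,255),2)
    cv2.imwrite(f"pics/ov_{n}.png",g[y*k:(y+h)*k,x*k:(x+w)*k])
E
```

```text
(no output)
```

View pics/ov_scene.png

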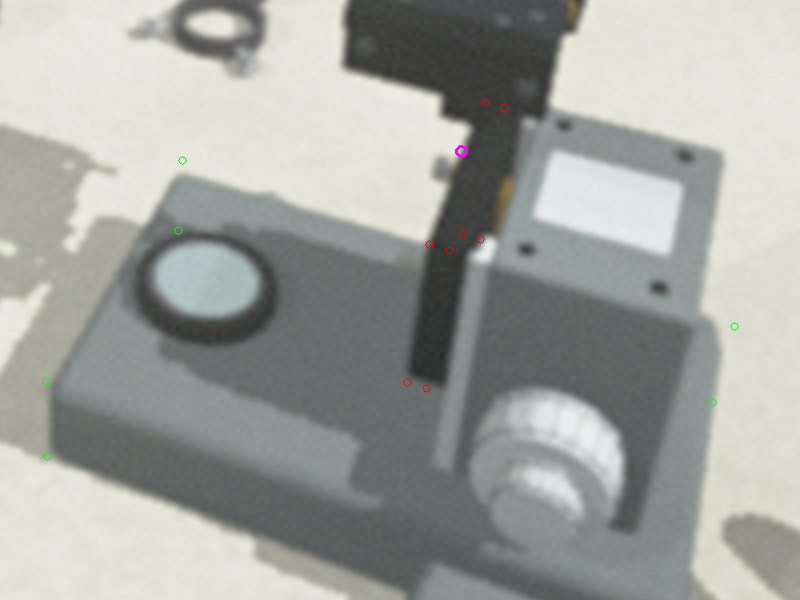

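View pics/ov_top.png

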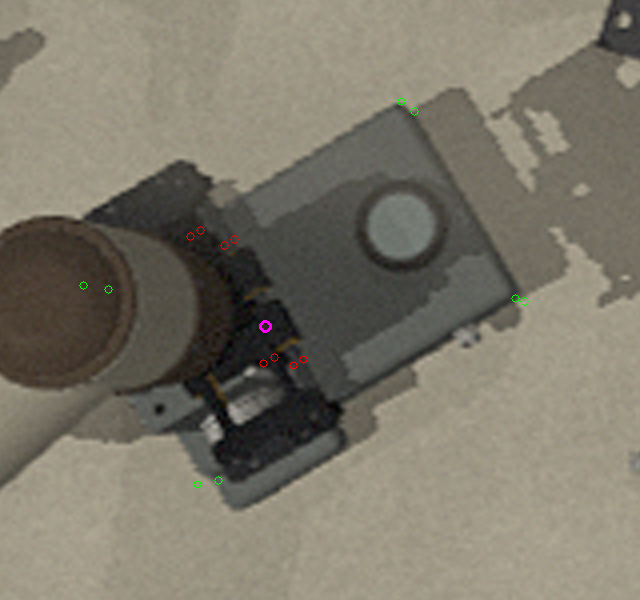

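The overlays show the fit landing on the base and block within about 1–2 px. In the scene view the finger bottom appears near (455,117), above the projected TCP at (461,152). I'll check the gripper opening and feel downwards onto the block top.

```bash
python3 - <<'E'
from feel import *
s=env.read_state(); print(s["opening"],L(s["position"]),s["tool_rot"])
h,q=touch((3,28,190),(3,28,146),lim=4)
env.move_straight(W(3,28,q[2]+12))
f=env.grab_frame("scene")
g=f["image"][160:335,400:560]; cv2.imwrite("pics/s5.png",cv2.resize(g,None,fx=3.4,fy=3.4,interpolation=cv2.INTER_CUBIC))
print((proj(f,env.read_state()["position"])[0]-[400,160])*3.4)
E
```

```text
0.004708355188791637 [ -2.85764319  27.99263562 151.00550508] [-1.79997689e+02  1.58151496e-03 -5.89453235e+01]
True [  2.98  28.   147.28] [-0.1 -0.   3.9] 16.3
[167.65276993 357.06744002]
```

View pics/s5.png

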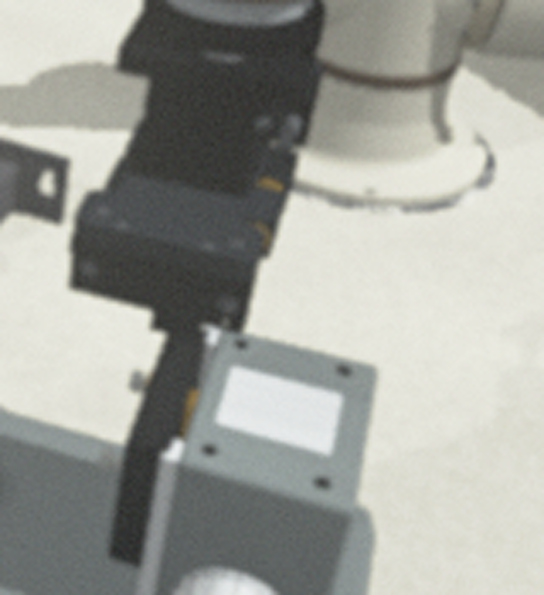

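```bash
python3 - <<'E'
from feel import *
env.move_straight(W(-45,28,190),rate=.3)
env.goto([.43,.10,.06],[180,0,-58.95])
env.move_straight([.43,.10,.015])
hit=env.move_straight([.43,.10,-.03],rate=.02,force_limit=4)
s=env.read_state(); print(hit,s["position"],s["force"],s["clock"])
env.move_straight([.43,.10,.05])
E
```

```text
True [ 0.43003048  0.1000133  -0.02159043] [-1.01045095 -0.17127432  4.7407362 ] 20.5083
```

```bash
python3 - <<'E'
from feel import *
env.goto(W(-30,28,150),[180,0,-58.95])
Z=129.5
xs=[]
for y in(28,-28):
    h,q=touch((-22,y,Z),(8,y,Z),rate=.025); xs.append(q[0] if h else None)
print(xs)
E
```

```text
True [-13.33  28.12 129.38] [ 2.  -0.9  1.4] 23.0
True [-12.62 -27.72 129.24] [ 1.9 -0.9  0.8] 24.4
[np.float64(-13.325934330354306), np.float64(-12.615003488029787)]
```

```bash
python3 - <<'E'
from feel import *
S.p[2]+=np.radians(.73)
env.move_straight(W(-22,-80,129.5),[180,0,-58.22],rate=.3)
h1,a=touch((-7,-80,129.5),(-7,-48,129.5),rate=.03)
env.move_straight(W(-7,-78,160),rate=.3); env.move_straight(W(-7,80,160),rate=.35)
h2,b=touch((-7,80,129.5),(-7,48,129.5),rate=.03)
env.move_straight(W(-7,78,158),rate=.3)
h3,c=touch((-7,25,158),(-7,25,125),rate=.03)
print("yc",(a[1]+b[1])/2,"half",(b[1]-a[1])/2)
E
```

```text
True [ -6.95 -60.36 129.51] [1.2 0.  0.7] 26.2
True [ -7.06  58.43 128.67] [ 0.2 -0.1 -0.4] 28.5
True [ -6.98  24.97 147.21] [-0.7 -1.5  5.3] 30.2
yc -0.9637371613093677 half 59.39800033464892
```

```bash
python3 - <<'E'
from feel import *
env.move_straight(W(-45,25,165),rate=.35)
env.gripper_to(1.0)
env.goto([.43,.10,.03],[180,0,-58.22])
hit=env.move_straight([.43,.10,-.03],rate=.03,force_limit=4)
s=env.read_state(); print(hit,s["position"],s["force"],s["clock"],s["opening"])
env.move_straight([.43,.10,.06],rate=.3)
env.goto([.5236,-.3132,.10],[180,0,-52.5])
print(env.read_state()["clock"])
f=env.grab_frame("top"); g=f["image"][140:260,320:460]; cv2.imwrite("pics/t6.png",cv2.resize(g,None,fx=4.5,fy=4.5,interpolation=cv2.INTER_CUBIC))
E
```

```text
True [ 0.42994708  0.09994384 -0.02157384] [-0.98896665  0.09992175  4.39346131] 34.6667 0.9964994510796902
36.6583
```

View pics/t6.png

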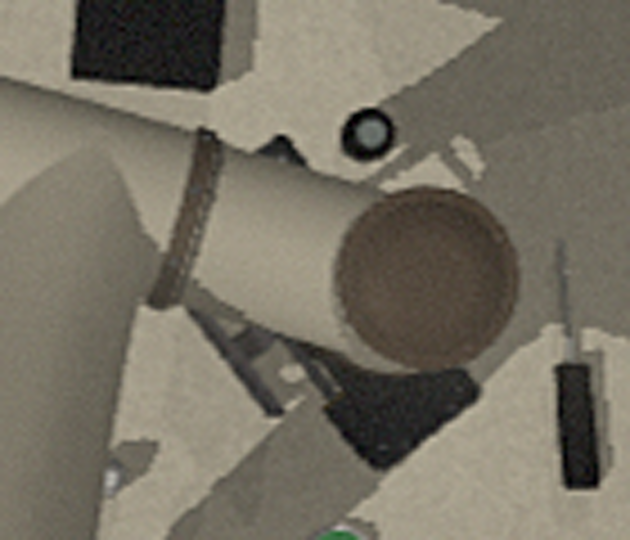

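The picture shows the gripper over the carrier with its body edge parallel to the plate (plate edge at crop (195,310)–(280,412)). Open and shut tips both meet the bench at a reported z of -21.6 mm, so every height gets that offset.

```bash
python3 - <<'E'
from feel import *
S.p[2]+=np.radians(.73)
p=[.5236,-.3132]
hit=env.move_straight(p+[-.0086],rate=.12,force_limit=8)
s=env.read_state(); print(hit,s["position"],s["force"])
if not hit:
    env.gripper_to(0,45)
    s=env.read_state(); print(s["opening"]*87,s["finger_force"],s["force"],s["position"],s["clock"])
    env.move_straight(p+[.125],rate=.2)
    s=env.read_state(); print(s["opening"]*87,s["force"],s["wrist_torque"],s["clock"])
    env.goto(W(-95,-.96,118),[180,0,-58.22]); env.dwell(.15)
    s=env.read_state(); print(L(s["position"]),s["force"],s["wrist_torque"],s["clock"])
f=env.grab_frame("scene"); g=f["image"][180:330,320:520]; cv2.imwrite("pics/s7.png",cv2.resize(g,None,fx=4,fy=4,interpolation=cv2.INTER_CUBIC))
E
```

```text
False [ 0.52430849 -0.3134483  -0.00782222] [-0.46984473  0.69594232 -0.04241436]
17.8852392406611 44.99786742031574 [-1.58185765 -2.28738725  1.01077326] [ 0.52276097 -0.3133655  -0.00866189] 38.9833
17.923975700730054 [-0.011905    0.0704564  -4.76936757] [-0.03367795  0.11897037  0.02832461] 39.8
[-96.00156607  -0.64260409 118.03130905] [-0.90488589  0.02514908 -2.92685065] [-0.03953917  0.14752259 -0.01005575] 41.75
```

View pics/s7.png

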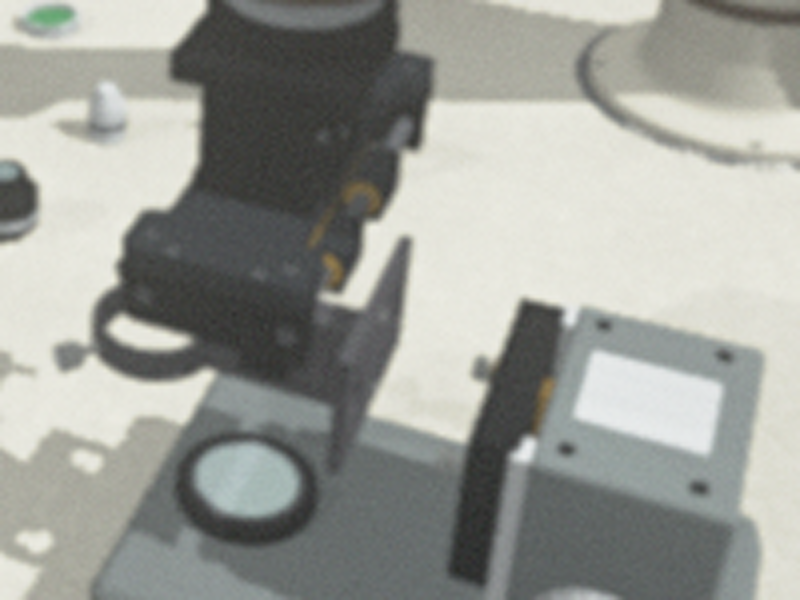

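The carrier is held upright with its plate (400,240)–(340,470) facing the block and pins, roughly parallel to it. Next I advance onto the pins.

```bash
cat >> feel.py <<'E'
def at(msg=""):
    s=env.read_state(); c,t=np.cos(S.p[2]),np.sin(S.p[2]); F=s["force"]
    print(msg,L(s["position"]).round(2),"F",np.round([c*F[0]+t*F[1],-t*F[0]+c*F[1],F[2]],1),np.round(s["wrist_torque"],2),round(s["clock"],1)); return L(s["position"])
S.p[2]+=np.radians(.73)
E
python3 - <<'E'
from feel import *
env.move_straight(W(-72,-.96,101.1),[180,0,-58.22],rate=.15); env.dwell(.15); at("start")
print(env.move_straight(W(-42,-.96,101.1),rate=.025,force_limit=7)); at("stop"); env.dwell(.1); at()
E
```

```text
start [-72.27  -1.42 101.57] F [ 0.4  0.4 -4.6] [-0.01  0.08 -0.01] 42.4
True
stop [-47.95  -0.74 100.75] F [-5.5 -1.3 -0.6] [-0.91 -0.81 -0.11] 43.4
 [-48.23  -0.64 100.57] F [-5.8 -1.2 -0.7] [-0.96 -0.81 -0.16] 43.5
```

```bash
python3 - <<'E'
from feel import *
print(env.move_straight(W(-36,-.9,101.1),rate=.02,force_limit=8)); at("in"); env.dwell(.1); p=at()
E
```

```text
True
in [-48.02  -0.48 100.22] F [-5.9 -2.  -1.2] [-0.91 -0.87 -0.08] 43.8
 [-48.3   -0.41 100.05] F [-4.9 -0.7  0.1] [-0.89 -0.8  -0.04] 43.9
```

```bash
python3 - <<'E'
from feel import *
print(env.move_straight(W(-40,-.9,100.5),rate=.02,force_limit=14)); p=at("in"); 
f=env.grab_frame("scene"); g=f["image"][220:320,400:520]; cv2.imwrite("pics/s8.png",cv2.resize(g,None,fx=5,fy=5,interpolation=cv2.INTER_CUBIC))
print(env.move_straight(W(p[0],p[1],94),rate=.02,force_limit=12)); at("down")
E
```

```text
True
in [-48.17  -0.22  99.6 ] F [-5.4 -2.1 -1.8] [-0.9  -0.94 -0.06] 44.3
False
down [-48.94  -0.72  94.25] F [-4.6 -0.5 -2.1] [-0.99 -0.77 -0.01] 44.7
```

View pics/s8.png

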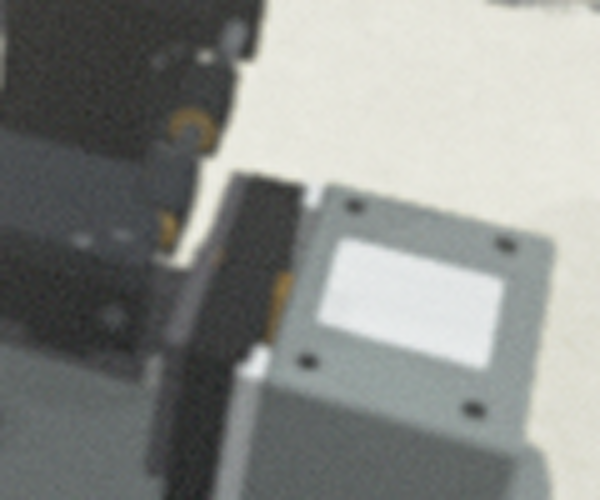

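The plate lies flat against the block face and the carrier slides down freely, so both heads are through. I keep pressing it down.

```bash
python3 - <<'E'
from feel import *
print(env.move_straight(W(-48.2,-.7,83),rate=.02,force_limit=20)); at("down"); env.dwell(.2); at()
f=env.grab_frame("scene"); g=f["image"][220:320,400:520]; cv2.imwrite("pics/s9.png",cv2.resize(g,None,fx=5,fy=5,interpolation=cv2.INTER_CUBIC))
E
```

```text
True
down [-47.83  -0.61  86.51] F [-0.1  0.9  4.8] [0.2  0.54 0.02] 45.3
 [-47.84  -0.6   86.45] F [0.6 1.5 6.3] [0.39 0.65 0.11] 45.5
```

View pics/s9.png

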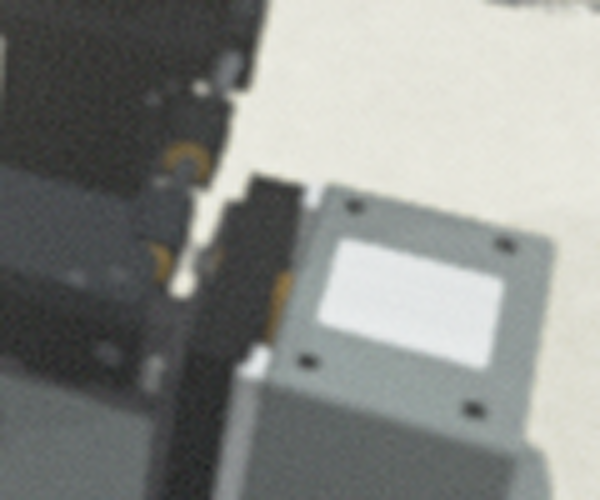

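```bash
python3 - <<'E'
from feel import *
p=at(); print(env.move_straight(W(p[0],p[1],p[2]-4),rate=.02,force_limit=15)); at("press")
env.move_straight(W(p[0],p[1],p[2]+.3),rate=.02); env.gripper_to(1.0); at("open")
print(env.move_straight(W(p[0],p[1],190),rate=.12,force_limit=10)); at("up")
env.goto(W(-150,-60,250),[180,0,-58.22]); env.dwell(.3)
f=env.grab_frame("scene"); g=f["image"][200:320,340:520]; cv2.imwrite("pics/s10.png",cv2.resize(g,None,fx=4.4,fy=4.4,interpolation=cv2.INTER_CUBIC))
print(env.read_state()["clock"],env.read_state()["force"])
E
```

```text
[-47.83  -0.61  86.46] F [1.2 2.5 5.9] [0.43 0.65 0.06] 45.7
True
press [-48.12  -0.64  86.15] F [0.5 2.  4. ] [0.08 0.4  0.07] 45.9
open [-47.82  -0.61  86.75] F [ 0.6 -0.2  0.5] [0.02 0.14 0.04] 47.5
False
up [-4.7760e+01  4.0000e-02  1.8902e+02] F [ 0.3 -0.3  0.1] [ 0.03  0.15 -0.  ] 48.5
49.4 [-0.3784218  -0.4755319  -0.35370748]
```

View pics/s10.png

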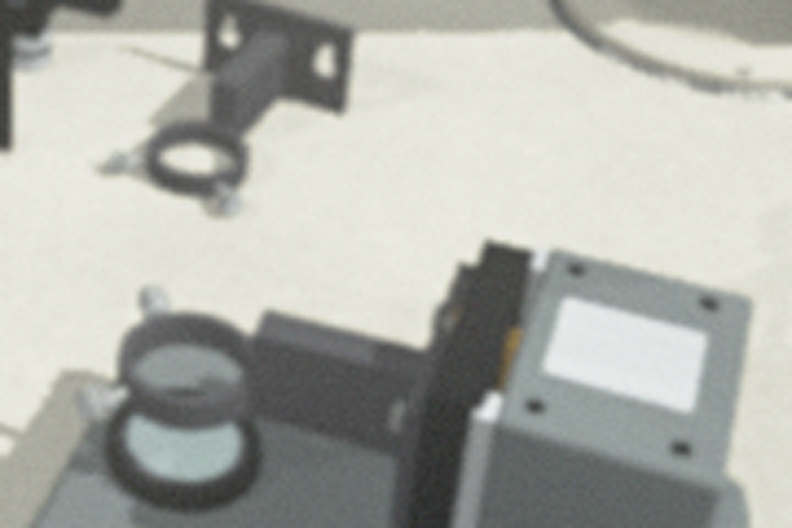

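The carrier hangs level and flat against the block by itself, with its ring at (190,370), and the robot is clear. The latch is out above the plate at (455,315).

```bash
python3 -c "
from workcell import env
print(env.close_job())"
```

```text
the job is handed in; nothing more can be done
None
```

The carrier is back on the stand: both keyholes went over the pins, it was pressed fully down and the latch looks to have sprung out above the plate. It hangs by itself with the gripper clear, and I handed the job in at about 49 s.

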